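# Demould a resin casting and press it into the saw's V-block

### The arm

A 6-joint arm with a two-finger parallel gripper is mounted at the origin on the work surface. World frame = base frame: x ahead of the robot, y to its left, z up, the work surface at z = 0. Lengths are in mm, angles in degrees, forces in N, time in s.
With the tool pointing down it reaches from about 350 to 850 mm from the base axis. Payload 8.1 kg.
Tool frame: the origin (TCP) lies at the very end of the fingers, on their centre line; the grasp point (between the pads) lies 19 mm behind it; z points along the fingers, y is the direction in which the jaws open and shut (so a half turn about z gives the same grasp; the last joint's range is limited). The gripper opens to 85 mm and grips with 20 to 120 N. Pads are 22 mm wide; open, the fingers measure 114 mm over their backs; the gripper's body (76 mm by 85 mm) begins 54 mm behind the grasp point. The pads swing forward as they close: fully open they stand 13 mm farther back than shut.
Start: joints at [-73.82, 7.471, 85.268, -0, 87.261, -4.893], TCP at [215.758, -559.869, 231.292] pointing down, gripper open.
Joint ranges: [-169.43, 169.43], [-51.17, 129.36], [1.28, 143.12], [-76.62, 256.62], [0, 156.53], [-152.29, 152.29]. Speed limits (degrees/s): [136.94, 136.94, 159.86, 180, 180, 180].

### API

Orientations are given as [roll, pitch, yaw] about the fixed x, y, z axes, in that order (R = Rz(yaw) Ry(pitch) Rx(roll)).
In Python, from bench import r gives the robot as it stands.
- The arm moves only by the shell command python3 -m crank 'ROWS' [OPENING] [FORCE]. ROWS is JSON, a list that holds one entry, the list of rows, each a list of 6 numbers: the shift along the tool's x, y, z in m, then the turn, a rotation vector about the tool's x, y, z in rad. A call has 1 to 10 rows; each row is the pose to reach, as a shift and turn from the pose measured when the call began, along the tool's axes at that moment; what a row does not reach only later rows make up. A row lasts 1/8 s, in which the tool goes at most 62.5 mm and 10.7 degrees, less where a joint would pass 70% of its speed; a pose out of reach is approached as far as the arm can. A call with a gripper value outside its range is refused whole. OPENING is the closure, from 0 (fully open) to 1 (shut), set as the call begins (- or left out, the last holds). The fingers move at their own pace and stop on an object; FORCE is the grip in N (left out, the last holds). Time passes only in rows, so rows that repeat a pose let the fingers close. It gives the time, the measured TCP pose, the force and the opening at its end, in the units of the state.
- r.sense(): the state, without advancing time (a new reading comes with each control period).
- r.snapshot(name): name is "side" or "top" or "wrist"; returns (picture, depth): 384x512x3 uint8, blue, green, red; 384x512 float32, mm along the optical axis (not along the pixel's ray), 0 where there is no reading.
- r.get_calibration(name): a dict with "mtx" (3x3 intrinsics, pixels), "k1" (the pictures are not rectified: a ray, as slopes to the right and down, at radius r is drawn at 1 + k1 r^2 times it, then the intrinsics apply), "cam_to_world" (4x4, takes a point from camera to world coordinates). Camera axes: x right, y down, z forward; pixel columns grow to the right and rows downward; lengths in mm; the calibration is good to about 2 mm. A picture is of the moment at which its call begins: read the wrist's pose just before it. get_calibration takes no time and is no camera call; for the wrist camera it gives the pose at the moment of the call.
- r.hand_in(): hands the job in, once; it reports no verdict.
Trained networks look in the newest picture that a camera, given by its name, has taken for a name from the list of things; names that differ only in an ending like _2 or _b are one class to them, and where a whole thing is asked for, a point or a joint stands for the part that bears it (a point fixed in the world has none). Each returns a list of dicts, best first, with "conf" (0 to 1); they miss things now and then, are a little off and sometimes report something else, mostly with a low value. They report only what shows in the picture. A call takes as long as a camera call. They do not tell look-alikes from the thing itself.
- r.look_for(thing, camera): "extent" ([left, top, right, bottom] in pixels, round what is visible of it).
- r.landmark_of(thing, camera): "pixel" ([column, row] in pixels: a listed point, or the origin of a listed thing).
The state is a dict: "time": time; "joint_pos": joint angles; "qd": joint speeds; "joint_efforts": joint torques, N m; "tool_pos": TCP position; "tcp_rot": TCP orientation; "ft_force": force on the tool from outside, world axes, zero at the start; "wrist_torque": the same for the moment, N m; "finger_gap": finger opening in mm.
Only numpy, scipy, OpenCV 4.12 (cv2) and the standard library are available. Lean on these libraries where they do the work, as an engineer would, in place of code of your own. Each camera call takes 0.05 s, during which the arm holds its last target.

### The job

Lift the amber resin casting out of the open mould half (its square sprue is the handle) and lay it, sprue up and without dropping it, in the V of the steel V-block, centred along the block. Press it down onto both blue film-covered flanks with about 10 N, as with a thumb, so that the adhesive film can take, and finish while you are still holding it pressed there. Do not use rough force, and leave the other mould half, the dish, the bottle and the vial where they are.

Things in the scene. Friction and masses are not known exactly. Their poses are not given: they have to be found in the camera images.
- casting: Loose amber (orange-brown) resin casting, about 95 g: round rod (30 mm diameter, 100 mm long) with a square sprue (16 x 16 mm, sides along and across the rod) on its middle. Origin: mid-rod, on its axis; x along the rod, z up the sprue. Rod's crown 15 mm, sprue's flat top 51 mm above the origin. Ends alike. Lies loose in the mould, along the mould's x, its axis 1 mm below the mould's top face.
- mould: Lower half of a split aluminium mould, cavity up, fixed to the bench: 150 (x) x 76 (y) x 36 mm high. Origin: centre of its underside. Half-round cavity along x in its middle, 102 mm long, radius 16 mm, axis in the top face, solid end walls. Two dowel pins stand 8 mm above the top face at x, y = (63, 27) and (-63, -27) mm.
- vblock: Steel V-block on a grey base plate, fixed. Origin: centre of the plate's underside. The 90 degree V runs along x, opens up, symmetric about y = 0. Plate 120 (x) x 84 (y) x 10 mm, with a screw head 5 mm high beside each end of the block; block 76 x 76 mm, top face at z = 54 mm; V root at z = 34 mm, V 40 mm wide at the top. A centred casting overhangs the block by 12 mm at each end.
- flank_left: The V's flank on the block's +y side, rigid, covered with thin blue adhesive film (not sticky in the simulation): two lands, each 28 mm long, with a 20 mm gap between them at mid-length. Part of the V-block, with the same origin and axes.
- flank_right: The V's flank on the block's -y side, otherwise the same as flank_left; same origin and axes as the V-block.
- v_seat (a point): Fixed point of the V-block where the casting's origin lies when the rod is centred and touches both flanks: 55 mm above the bench, in the middle of the V. Axes as the V-block's: x along the V, z up. A casting let go in the V settles on both flanks and stays, sprue up.
- mould_top: Bystander: the other, loose half of the mould, lying cavity up, 150 x 76 x 36 mm, aluminium, 0.9 kg. Origin: centre of its underside.
- dish: Bystander: closed pale petri dish, 94 mm in diameter, 16 mm high. Origin: centre of its underside.
- amber_bottle: Bystander: small amber bottle, 44 mm in diameter, about 75 mm high. Origin: centre of its underside.
- vial: Bystander: small glass vial with a white cap, 28 mm in diameter, about 55 mm high. Origin: centre of its underside.
There are look-alikes about, which are no part of the job. What is shaped like the casting but pink or purple is not meant.

How it is judged:
By the outcome, as a careful person would: the job done as asked, in the order asked, and still so for the second after the job is handed in, while the arm keeps its last pose, push and grip.
It also fails if it takes over 48 s, if anything falls off the work surface, if the arm or the gripper's body presses on something with over 40 N, if the wrist force passes 120 N, or if a joint passes its speed limit or range.

## Working session

There is one attempt and no reset: what is moved stays moved. The work goes in short steps, Python scripts to look and compute and a shell command to move; the robot and the scene stay as the last step left them, time stands still between calls to the robot, and variables do not carry over. Pictures are saved under pics/ and viewed, and the job is handed in when it is done.

```bash
ls; mkdir -p pics
python3 - <<'E'
from bench import r
import cv2
print(r.sense())
for c in ("top","side","wrist"):
    p,d=r.snapshot(c); cv2.imwrite(f"pics/{c}0.png",p)
    k=r.get_calibration(c); print(c,k["mtx"],k["k1"],k["cam_to_world"])
    for t in ("casting","mould","vblock","v_seat"):
        print(c,t,[(x["pixel"],round(x["conf"],2)) for x in r.landmark_of(t,c)])
E
```

```text
pics
{'time': 0.0, 'joint_pos': array([-7.38205314e+01,  7.51474731e+00,  8.53304284e+01,  9.14806113e-05,
        8.72608758e+01, -4.89253574e+00]), 'qd': array([-0.05858934,  0.02900103, -0.08807325, -0.01456257, -0.03668662,
        0.0246728 ]), 'joint_efforts': array([-1.04283235e-04, -5.69402969e+01, -5.00548446e+01, -1.68177021e-04,
        1.51888799e-02,  4.97166434e-05]), 'tool_pos': array([ 215.59638786, -559.33429096,  230.23717504]), 'tcp_rot': array([-1.79894343e+02, -9.13585540e-03,  2.10719915e+01]), 'ft_force': array([ 0.39014011, -0.75982569, -0.28057883]), 'wrist_torque': array([ 0.01210182, -0.006441  ,  0.02903337]), 'finger_gap': 85.44627783828196}
top [[472.01230024   0.         257.13804593]
 [  0.         472.01230024 191.07175152]
 [  0.           0.           1.        ]] -0.17079456564397982 [[ 1.73458024e-02 -9.83334406e-01  1.80976711e-01  4.08767153e+02]
 [-9.99735391e-01 -1.97924824e-02 -1.17220409e-02 -1.08527771e+01]
 [ 1.51086645e-02 -1.80725495e-01 -9.83417523e-01  1.13310971e+03]
 [ 0.00000000e+00  0.00000000e+00  0.00000000e+00  1.00000000e+00]]

[... 645 characters left out ...]
asting [([305.1, 127.0], 0.77), ([258.9, 147.6], 0.69), ([260.0, 123.7], 0.63)]
side mould [([256.7, 158.0], 0.88)]
side vblock [([269.3, 278.1], 0.57)]
side v_seat [([267.9, 257.7], 0.91), ([266.9, 277.2], 0.56)]
wrist [[304.42285161   0.         250.99331978]
 [  0.         304.42285161 190.57110199]
 [  0.           0.           1.        ]] -0.04454048311415757 [[ 3.60982467e-01 -8.83920075e-01 -2.97282625e-01  2.93379840e+02]
 [-9.32572096e-01 -3.42482005e-01 -1.14084891e-01 -5.30243575e+02]
 [-9.72023883e-04  3.18420126e-01 -9.47949196e-01  3.74033878e+02]
 [ 0.00000000e+00  0.00000000e+00  0.00000000e+00  1.00000000e+00]]
wrist casting []
wrist mould []
wrist vblock []
wrist v_seat []
```

View pics/top0.png

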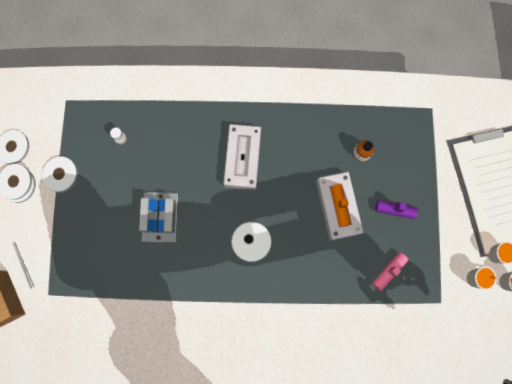

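View pics/side0.png

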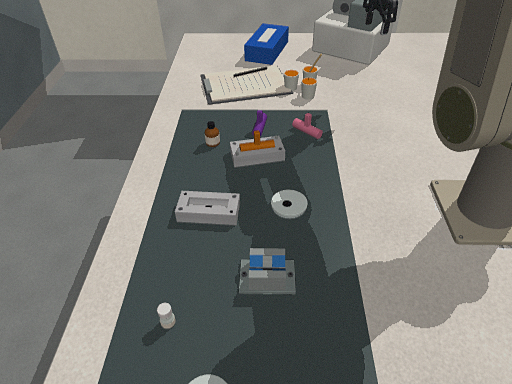

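The top view shows the amber casting in the mould at about (340,206), the V-block at (158,216) with its V along image rows, the other mould half at (243,156), the dish at (251,242), and pink and purple look-alikes at (390,271) and (398,210). Next I measure poses.

```bash
cat > h.py <<'E'
import numpy as np, cv2
from bench import r
def cloud(name,d,k=None):
    k=k or r.get_calibration(name); M=k["mtx"]; k1=k["k1"]
    v,u=np.indices(d.shape)
    px=np.stack([u,v],-1).reshape(-1,1,2).astype(float)
    n=cv2.undistortPoints(px,M,np.array([k1,0,0,0.]),).reshape(*d.shape,2)
    P=np.concatenate([n*d[...,None],d[...,None]],-1)
    T=k["cam_to_world"]; W=P@T[:3,:3].T+T[:3,3]
    W[d<=0]=np.nan
    return W
def rect(W,mask):
    p=W[mask][:,:2].astype(np.float32); return cv2.minAreaRect(p)
E
python3 - <<'E'
from h import *
for c in ("top","side"):
    p,d=r.snapshot(c); W=cloud(c,d); np.save(c+"W.npy",W); np.save(c+"p.npy",p)
    print(c,"bench z",np.nanmedian(W[...,2][(W[...,2]<20)&(W[...,0]>350)&(W[...,0]<700)]))
    hsv=cv2.cvtColor(p,cv2.COLOR_BGR2HSV); H,S,V=cv2.split(hsv)
    x,y,z=W[...,0],W[...,1],W[...,2]
    am=(H>5)&(H<20)&(S>150)&(z>20)&(z<120)&(x>300)&(x<750)&(abs(y)<400)
    n,l,st,ce=cv2.connectedComponentsWithStats(am.astype(np.uint8))
    for i in range(1,n):
        if st[i,4]>30: 
            q=W[l==i]; print("amber",st[i],q.mean(0).round(1),q.max(0).round(1),[np.round(t,1) for t in rect(W,l==i)])
    bl=(H>95)&(H<125)&(S>150)&(z>20)&(z<80)&(x>300)&(x<750)&(y>50)
    print("blue",bl.sum(),[np.round(t,1) for t in rect(W,bl)],W[bl].mean(0))
    for nm,zl,zh in(("36",30,41),("54",48,60)):
        m=(z>zl)&(z<zh)&(S<90)&(x>300)&(x<750)&(abs(y)<500)
        n,l,st,ce=cv2.connectedComponentsWithStats(m.astype(np.uint8))
        for i in range(1,n):
            if st[i,4]>60: 
                q=W[l==i]; print(nm,st[i],q.mean(0).round(1),[np.round(t,1) for t in rect(W,l==i)])
E
```

```text
top bench z 0.8570985084909353
amber [357 141  17  17 159] [ 714.  -278.6   50.8] [ 736.7 -262.9   75.4] [array([ 716. , -281.3]), array([39.3, 33.5]), np.float64(60.8)]
amber [331 184  20  43 498] [ 579.1 -218.7   51.2] [ 629.6 -198.4   89.7] [array([ 581.1, -221.9]), array([97.9, 31.1]), np.float64(12.6)]
blue 315 [array([547.8, 210.1]), array([74.1, 36.3]), np.float64(0.7)] [547.60763897 212.30004997  44.68088475]
36 [ 224  134   37   54 1148] [680.1  13.8  35.6] [array([686.4,  13.5]), array([ 76.1, 130.5]), np.float64(86.2)]
36 [ 317  172   47   67 1439] [ 579.5 -220.4   35.9] [array([ 580.9, -221.1]), array([149.5,  78.8]), np.float64(13.1)]
36 [152 211  10  10  62] [549.2 211.3  35.9] [array([549.3, 209.6]), array([22.3, 20.9]), np.float64(19.5)]
54 [111 130  11   9  76] [740.3 320.1  54.2] [array([740.9, 319.7]), array([20.7, 22.9]), np.float64(11.9)]
54 [139 198  12  33 269] [547.1 238.3  54. ] [array([547.9, 236.4]), array([23.7, 75.3]), np.float64(89.2)]
54 [163 199  11  33 272] [548.1 181.5  53.8] [array([547.7, 183.1]), array([22.1, 74.2]), np.float64(90.0)]
side bench z
[... 474 characters left out ...]
 -222.6]), array([150.1,  82.4]), np.float64(12.5)]
36 [185 191  55  26 880] [682.3  15.2  34.9] [array([686.8,  12.4]), array([ 80.8, 128.9]), np.float64(86.6)]
36 [260 261  22   9  96] [544.2 203.5  34.5] [array([540.2, 202.5]), array([45. , 16.7]), np.float64(2.7)]
36 [249 281  37   4 107] [546.2 245.8  35.6] [array([547.4, 245.4]), array([ 4.1, 74.5]), np.float64(88.9)]
54 [250 248  35  10 262] [548.  179.3  53.2] [array([548. , 180.2]), array([23. , 73.5]), np.float64(89.8)]
54 [249 270  37  10 325] [548.  238.3  53.1] [array([547.7, 237. ]), array([21.8, 74.3]), np.float64(89.0)]
54 [159 302  13  14 125] [740.9 321.4  54. ] [array([740.2, 320.5]), array([26.9, 19.1]), np.float64(88.8)]
```

```bash
cat >> h.py <<'E'
from scipy.spatial.transform import Rotation as Ro
def rel(p,yaw,roll=180.,pitch=0.):
    s=r.sense(); R=Ro.from_euler('xyz',s["tcp_rot"],degrees=True)
    Rt=Ro.from_euler('xyz',[roll,pitch,yaw],degrees=True)
    print("t",round(s["time"],2),"tcp",s["tool_pos"].round(1),s["tcp_rot"].round(2),"F",s["ft_force"].round(1),"gap",round(s["finger_gap"],1),"q",s["joint_pos"].round(0))
    print("row",(R.inv().apply(np.array(p)-s["tool_pos"])/1000).round(4),(R.inv()*Rt).as_rotvec().round(4))
E
python3 -c "
from h import *
rel([580.5,-221,200],13)"
```

```text
t 0.85 tcp [ 215.7 -559.9  231.3] [180.     0.    21.07] F [-0.9 -1.   0.1] gap 85.6 q [-74.   7.  85.  -0.  87.  -5.]
row [ 0.4622 -0.1851  0.0313] [1.000e-04 0.000e+00 1.409e-01]
```

```bash
python3 -m crank '[[[0.462,-0.185,0.031,0,0,0.141],[0.462,-0.185,0.031,0,0,0.141],[0.462,-0.185,0.031,0,0,0.141],[0.462,-0.185,0.031,0,0,0.141],[0.462,-0.185,0.031,0,0,0.141],[0.462,-0.185,0.031,0,0,0.141],[0.462,-0.185,0.031,0,0,0.141],[0.462,-0.185,0.031,0,0,0.141],[0.462,-0.185,0.031,0,0,0.141],[0.462,-0.185,0.031,0,0,0.141]]]' 0
python3 - <<'E'
from h import *
s=r.sense()
k=r.get_calibration("wrist"); p,d=r.snapshot("wrist"); cv2.imwrite("pics/w1.png",p)
np.save("w1p.npy",p);np.save("w1d.npy",d); np.savez("w1k.npz",**k)
print(s["tool_pos"],s["tcp_rot"],s["qd"].round(1))
W=cloud("wrist",d,k)
H,S,V=cv2.split(cv2.cvtColor(p,cv2.COLOR_BGR2HSV)); x,y,z=W[...,0],W[...,1],W[...,2]
am=(H>5)&(H<20)&(S>150)&(z>20)&(z<120)
n,l,st,ce=cv2.connectedComponentsWithStats(am.astype(np.uint8))
for i in range(1,n):
    if st[i,4]>200:
        q=W[l==i]; print("amber",st[i],q.mean(0).round(1),q.max(0).round(1),[np.round(t,2) for t in rect(W,l==i)])
        top=(l==i)&(z>80); print("sprue",top.sum(),W[top].mean(0).round(1),[np.round(t,2) for t in rect(W,top)])
m=(z>33)&(z<39)&(S<90)
print("mould",[np.round(t,2) for t in rect(W,m)],np.median(z[m]))
rel([580.5,-221,56],13)
E
```

```text
time: 2.1
tool_pos: [580.2, -221.0, 200.1]
tcp_rot: [180.0, 0.0, 13.1]
ft_force: [-0.0, -0.6, -0.7]
finger_gap: 85.4
[ 580.24339058 -221.04207697  200.11614733] [1.79990478e+02 3.88242176e-02 1.30511991e+01] [-1.9 -0.8  0.6 -0.   0.1 -0.1]
amber [ 331   17   48   51 1266] [ 717.9 -278.2   50.4] [ 742.9 -262.6   74.9] [array([ 720.65, -282.66]), array([41.65, 39.29]), np.float64(34.96)]
sprue 0 [nan nan nan] [array([0., 0.]), array([0., 0.]), np.float64(0.0)]
amber [ 240  121   29   98 2676] [ 588.4 -221.5   52.2] [ 635.2 -198.5   88.2] [array([ 584.13, -223.09]), array([99.91, 28.53]), np.float64(12.54)]
sprue 321 [ 584.7 -222.2   85.7] [array([ 584.35, -222.32]), array([15.16, 15.19]), np.float64(13.5)]
mould [array([ 581.98, -316.09]), array([732.98, 242.6 ]), np.float64(63.15)] 36.150625593833155
t 2.15 tcp [ 579.8 -221.8  200.3] [1.7998e+02 3.0000e-02 1.2970e+01] F [-0.1 -0.2  0.4] gap 85.2 q [-26.  12.  84.  -0.  84.  51.]
row [ 0.0009 -0.0006  0.1443] [ 0.0003  0.0005 -0.0005]<stdin>:13: RuntimeWarning: Mean of empty slice.
  ret = um.true_divide(
```

View pics/w1.png

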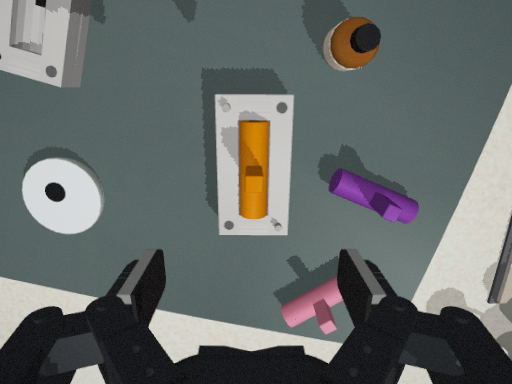

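The wrist view shows the amber casting in the mould, sprue top at about (254,180), between the fingers' closing lines. I compare sprue estimates across the cameras.

Run:
```python
from h import *
for c in ("top","side","wrist"):
    if c=="wrist":
        k=dict(np.load("w1k.npz")); p=np.load("w1p.npy"); W=cloud(c,np.load("w1d.npy"),k)
    else: W=np.load(c+"W.npy"); p=np.load(c+"p.npy")
    H,S,V=cv2.split(cv2.cvtColor(p,cv2.COLOR_BGR2HSV)); x,y,z=W[...,0],W[...,1],W[...,2]
    near=(np.hypot(x-581,y+221)<100)
    t=near&(z>80)&(H>5)&(H<20)&(S>150)
    print(c,"sprue",t.sum(),W[t].mean(0).round(1),[np.round(t,1) for t in rect(W,t)])
    am=near&(z>44)&(z<53)&(H>5)&(H<20)&(S>150)
    print(" crown",[np.round(t,1) for t in rect(W,am)])
    m=near&(z>33)&(z<39)&(S<90)
    print(" mould",[np.round(t,1) for t in rect(W,m)])
```

```text
top sprue 43 [ 580.8 -219.9   85.7] [array([ 581. , -220.5]), array([13.8, 15.8]), np.float64(10.7)]
 crown [array([ 580.7, -220.3]), array([97.9, 25.2]), np.float64(12.7)]
 mould [array([ 580.9, -221.2]), array([149.5,  78.7]), np.float64(13.1)]
side sprue 21 [ 580.9 -220.1   84. ] [array([ 580.9, -220.1]), array([14.3, 14.8]), np.float64(10.2)]
 crown [array([ 580.4, -217. ]), array([99.1, 16.7]), np.float64(14.2)]
 mould [array([ 580.8, -222.7]), array([150. ,  82.4]), np.float64(12.4)]
wrist sprue 325 [ 584.6 -221.6   87.8] [array([ 578. , -195.8]), array([15.2, 69.7]), np.float64(13.5)]
 crown [array([ 583.8, -222.3]), array([99.6, 24.5]), np.float64(12.5)]
 mould [array([ 583.4, -222.9]), array([149.4,  75.5]), np.float64(13.0)]
```

```bash
python3 -m crank '[[[0.001,-0.0005,0.05,0,0,0],[0.0021,-0.0005,0.1,0,0,0],[0.0021,-0.0005,0.125,0,0,0],[0.0021,-0.0005,0.138,0,0,0],[0.0021,-0.0005,0.145,0,0,0],[0.0021,-0.0005,0.145,0,0,0]]]' 0
python3 -m crank '[[[0,0,0,0,0,0],[0,0,0,0,0,0],[0,0,0,0,0,0],[0,0,0,0,0,0],[0,0,0,0,0,0],[0,0,0,0,0,0],[0,0,0,0,0,0],[0,0,0,0,0,0]]]' 1 40
python3 - <<'E'
from h import *
p,d=r.snapshot("wrist"); cv2.imwrite("pics/w2.png",p)
rel([582,-221.3,160],13)
E
```

```text
time: 2.9
tool_pos: [582.0, -221.5, 56.1]
tcp_rot: [179.9, -0.0, 12.9]
ft_force: [0.1, -0.4, 1.0]
finger_gap: 85.6
time: 3.9
tool_pos: [582.4, -221.8, 56.6]
tcp_rot: [179.9, -0.1, 12.9]
ft_force: [0.6, -3.9, 3.6]
finger_gap: 15.3
t 3.95 tcp [ 582.4 -221.9   56.5] [ 1.799e+02 -6.000e-02  1.293e+01] F [ 1.  -3.7  3.1] gap 14.9 q [-26.  19.  91.  -0.  70.  52.]
row [-1.000e-04 -4.000e-04 -1.035e-01] [ 0.0018 -0.001  -0.0012]
```

View pics/w2.png

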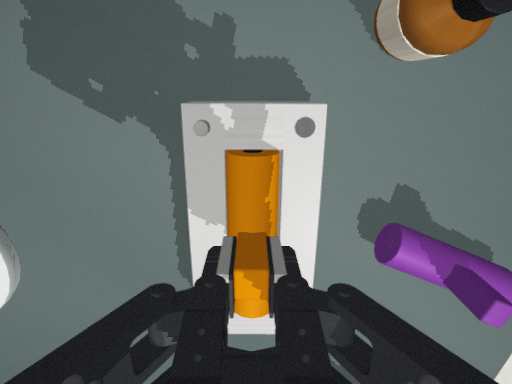

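The wrist view shows the pads on both sides of the sprue (about (225–285, 240–300)), with a gap of 15–16 mm. Lifting.

```bash
python3 -m crank '[[[0,0,-0.005,0,0,0],[0,0,-0.015,0,0,0],[0,0,-0.03,0,0,0],[0,0,-0.055,0,0,0],[0,0,-0.08,0,0,0],[0,0,-0.1,0,0,0],[0,0,-0.1,0,0,0],[0,0,-0.1,0,0,0]]]'
python3 - <<'E'
from h import *
p,d=r.snapshot("wrist"); cv2.imwrite("pics/w3.png",p); 
p,d=r.snapshot("side"); cv2.imwrite("pics/s3.png",p); np.save("s3d.npy",d)
p,d=r.snapshot("top"); cv2.imwrite("pics/t3.png",p); np.save("t3d.npy",d)
for c in("side","top"):
    p=cv2.imread({"side":"pics/s3.png","top":"pics/t3.png"}[c]); d=np.load({"side":"s3d.npy","top":"t3d.npy"}[c]); W=cloud(c,d)
    H,S,V=cv2.split(cv2.cvtColor(p,cv2.COLOR_BGR2HSV)); x,y,z=W[...,0],W[...,1],W[...,2]
    am=(H>5)&(H<20)&(S>150)&(z>100)&(np.hypot(x-582,y+221)<80)
    q=W[am]; print(c,am.sum(),q.min(0),q.max(0)); 
    if am.sum(): print([np.round(t,1) for t in rect(W,am)])
rel([549,208,160],0.7)
E
```

```text
time: 4.95
tool_pos: [581.8, -221.4, 155.7]
tcp_rot: [179.9, -0.0, 12.9]
ft_force: [0.6, -0.4, -0.7]
finger_gap: 15.2
side 369 [ 529.24965492 -233.06231736  121.8010836 ] [ 630.75583918 -195.33110637  149.43742268]
[array([ 579.1, -215.5]), array([100.6,  27.1]), np.float64(8.7)]
top 195 [ 530.10408301 -241.57843044  134.04687494] [ 573.277115   -200.30076449  289.47259751]
[array([ 548.5, -228.4]), array([37.5, 41.9]), np.float64(40.6)]
t 5.1 tcp [ 581.4 -221.3  155. ] [1.7999e+02 5.0000e-02 1.2940e+01] F [-0.8  0.3 -2.2] gap 15.3 q [-26.  13.  87.  -0.  80.  52.]
row [ 0.0645 -0.4257 -0.0052] [0.0003 0.0009 0.2136]
```

View pics/w3.png

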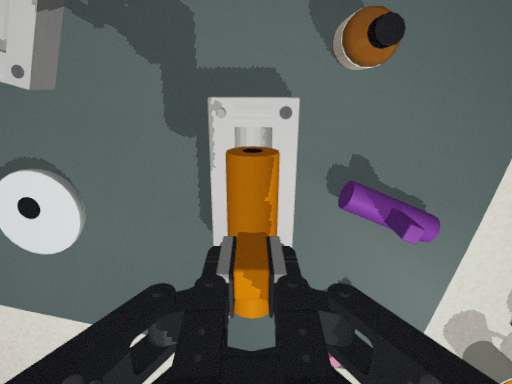

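View pics/s3.png

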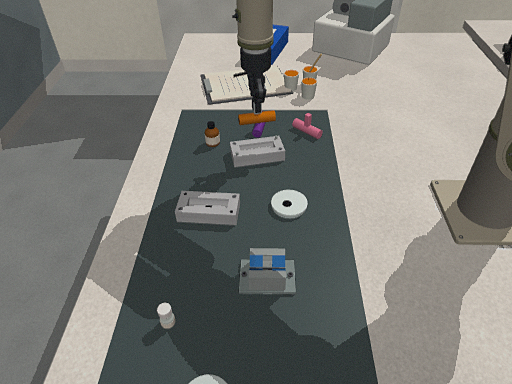

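```bash
python3 -m crank '[[[0.004,-0.029,-0.001,0,0,0.018],[0.011,-0.079,-0.002,0,0,0.05],[0.019,-0.137,-0.003,0,0,0.086],[0.027,-0.198,-0.004,0,0,0.124],[0.035,-0.255,-0.005,0,0,0.16],[0.042,-0.305,-0.005,0,0,0.192],[0.047,-0.341,-0.005,0,0,0.215],[0.0493,-0.359,-0.005,0,0,0.226],[0.0493,-0.359,-0.005,0,0,0.226],[0.0493,-0.359,-0.005,0,0,0.226]]]'
python3 - <<'E'
from h import *
k=r.get_calibration("wrist"); p,d=r.snapshot("wrist"); cv2.imwrite("pics/w4.png",p)
np.save("w4p.npy",p);np.save("w4d.npy",d); np.savez("w4k.npz",**k)
p,d=r.snapshot("side"); cv2.imwrite("pics/s4.png",p); np.save("s4d.npy",d)
rel([549.4,208.8,120],0)
E
```

```text
time: 6.35
tool_pos: [548.9, 138.9, 159.3]
tcp_rot: [179.9, 0.1, -0.0]
ft_force: [0.2, -0.3, -0.9]
finger_gap: 15.4
t 6.45 tcp [549.2 138.6 159.5] [ 1.7996e+02  7.0000e-02 -7.0000e-02] F [-0.1 -0.2  0. ] gap 15.0 q [ 9.  5. 96. -0. 80. 99.]
row [ 0.0002 -0.0702  0.0395] [ 0.0007  0.0013 -0.0012]
```

View pics/w4.png

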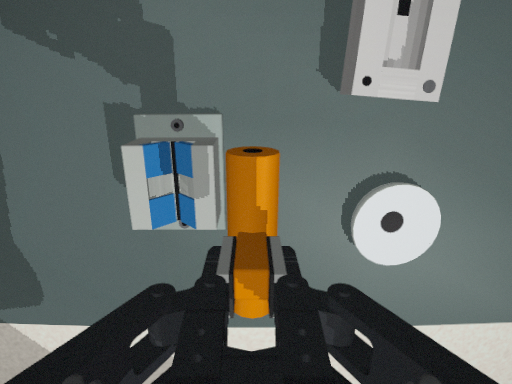

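View pics/s4.png

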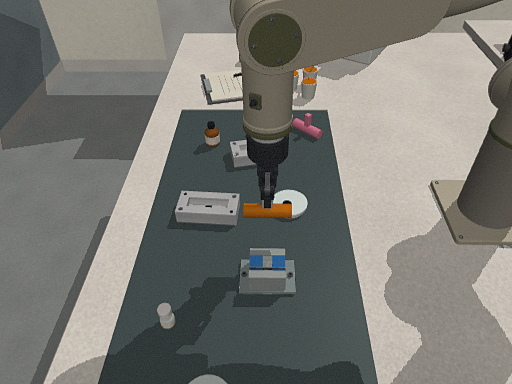

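```bash
cat > meas.py <<'E'
from h import *
from scipy.optimize import least_squares
def plane(q):
    for _ in range(4):
        c=q.mean(0); u,s,vt=np.linalg.svd(q-c); n=vt[2]; e=(q-c)@n; q=q[abs(e)<max(1.0,2*e.std())]
    n=n*np.sign(n[2]); return c,n,len(q),e.std()
def vfit(W,p):
    H,S,V=cv2.split(cv2.cvtColor(p,cv2.COLOR_BGR2HSV)); x,y,z=W[...,0],W[...,1],W[...,2]
    bl=(H>95)&(H<125)&(S>120)&(z>34)&(z<54)&(np.hypot(x-548,y-209)<70)
    bl=cv2.erode(bl.astype(np.uint8),np.ones((3,3)))>0
    q=W[bl]; y0=np.nanmean(q[:,1])
    # split by local normal sign: iterate
    lab=q[:,1]>209
    A=q[lab];B=q[~lab]
    for _ in range(5):
        ca,na,_a,ea=plane(A); cb,nb,_b,eb=plane(B)
        da=abs((q-ca)@na); db=abs((q-cb)@nb); A=q[(da<db)&(da<3)]; B=q[(db<=da)&(db<3)]
    print(" planes",len(A),len(B),na.round(3),nb.round(3),round(ea,2),round(eb,2))
    dvec=np.cross(na,nb); dvec/=np.linalg.norm(dvec); dvec*=np.sign(dvec[0])
    M=np.vstack([na,nb,[1,0,0]]); P=np.linalg.solve(M,[na@ca,nb@cb,548])
    print(" V root at x=548:",P.round(1),"yaw",np.degrees(np.arctan2(dvec[1],dvec[0])).round(2),"pitch",np.degrees(dvec[2]).round(2))
    t=(z>51)&(z<57)&(S<90)&(abs(x-548)<60)&(abs(y-209)<50)
    R=[]
    for s in (1,-1):
        m=t&((y-209)*s>18)
        if m.sum()>50: print("  land",s,m.sum(),np.nanmedian(z[m]).round(1),[np.round(a,1) for a in rect(W,m)],W[m].min(0).round(1),W[m].max(0).round(1))
def rodfit(W,p,tcp,zc,sl=None):
    H,S,V=cv2.split(cv2.cvtColor(p,cv2.COLOR_BGR2HSV)); x,y,z=W[...,0],W[...,1],W[...,2]
    am=(H>5)&(H<20)&(S>150)&(np.hypot(x-tcp[0],y-tcp[1])<75)&(z<zc+14.5)&(z>zc-13)
    am=cv2.erode(am.astype(np.uint8),np.ones((3,3)))>0
    am&=(abs(x-tcp[0])>12)&(abs(x-tcp[0])<46)
    q=W[am]
    f=lambda t:np.hypot(q[:,1]-t[0]-t[1]*(q[:,0]-tcp[0]),q[:,2]-t[2]-t[3]*(q[:,0]-tcp[0]))-15
    o=least_squares(f,[tcp[1],0,zc,0],loss='soft_l1',f_scale=.5)
    print(" rod n",len(q),"y at tcp x",o.x[0].round(2),"yaw",np.degrees(o.x[1]).round(2),"z",o.x[2].round(2),"pitch(dz/dx)",np.degrees(o.x[3]).round(2),"rms",np.sqrt(np.mean(o.fun**2)).round(2))
    am2=(H>5)&(H<20)&(S>150)&(np.hypot(x-tcp[0],y-tcp[1])<75)&(z<zc+16)&(z>zc-16)
    print(" x range",W[am2][:,0].min().round(1),W[am2][:,0].max().round(1))
E
python3 - <<'E'
from meas import *
k=dict(np.load("w4k.npz")); Ww=cloud("wrist",np.load("w4d.npy"),k); pw=np.load("w4p.npy")
T=(549.2,138.6)
print("wrist"); vfit(Ww,pw); rodfit(Ww,pw,T,138)
print("top(0)"); vfit(np.load("topW.npy"),np.load("topp.npy"))
print("side"); vfit(np.load("sideW.npy"),np.load("sidep.npy"))
Ws=cloud("side",np.load("s4d.npy")); rodfit(Ws,cv2.imread("pics/s4.png"),T,138)
E
```

```text
wrist
 planes 1237 698 [ 0.003 -0.706  0.708] [-0.002  0.708  0.706] 0.5 0.36
 V root at x=548: [548.  208.4  34.1] yaw 0.22 pitch -0.06
  land 1 1789 54.2 [array([549.7, 237.4]), array([76.9, 20.3]), np.float64(0.4)] [511.2 227.3  51. ] [588.1 247.6  56.6]
  land -1 1864 54.2 [array([549.8, 179.7]), array([76.5, 19.2]), np.float64(0.1)] [511.5 170.   51.1] [588.1 189.3  56.3]
 rod n 1769 y at tcp x 138.62 yaw 0.04 z 137.59 pitch(dz/dx) -0.08 rms 0.47
 x range 499.9 600.5
top(0)
 planes 102 53 [ 0.008 -0.726  0.688] [-0.001  0.802  0.597] 1.32 0.73
 V root at x=548: [548.  208.8  33.3] yaw 0.32 pitch -0.36
  land 1 221 54.1 [array([548. , 238.2]), array([19.8, 75.2]), np.float64(89.2)] [510.4 228.4  51.1] [585.6 248.5  56.9]
  land -1 229 54.1 [array([548.4, 181.4]), array([72.8, 18.3]), np.float64(0.7)] [512.1 172.2  51. ] [584.8 190.5  56.9]
side
 planes 0 0 [0. 0. 1.] [0. 0. 1.] nan nanmeas.py:5: RuntimeWarning: Mean of empty slice.
  c=q.mean(0); u,s,vt=np.linalg.svd(q-c); n=vt[2]; e=(q-c)@n; q=q[abs(e)<max(1.0,2*e.std())]
  ret = um.true_divide(
  ret = _var(a, axis=axis, dtype=dtype, out=out, ddof=ddof,
  arrmean = um.true_divide(arrmean, div, out=arrmean,
  ret = ret.dtype.type(ret / rcount)
meas.py:19: RuntimeWarning: invalid value encountered in divide
  dvec=np.cross(na,nb); dvec/=np.linalg.norm(dvec); dvec*=np.sign(dvec[0])
Traceback (most recent call last):
  File "meas.py", line 20, in vfit
    M=np.vstack([na,nb,[1,0,0]]); P=np.linalg.solve(M,[na@ca,nb@cb,548])
                                    ~~~~~~~~~~~~~~~^^^^^^^^^^^^^^^^^^^^^
numpy.linalg.LinAlgError: Singular matrix
```

Measured in one wrist picture: rod axis at y 138.6 and mid-rod x 550.2, V root at y 208.4 and block centre x 549.7, yaw difference 0.2°. Moving over the V and partway down.

```bash
python3 -m crank '[[[0,-0.02,0,0,0,-0.003],[-0.0005,-0.05,0,0,0,-0.003],[-0.0005,-0.066,0.01,0,0,-0.003],[-0.0005,-0.0699,0.03,0,0,-0.003],[-0.0005,-0.0699,0.05,0,0,-0.003],[-0.0005,-0.0699,0.065,0,0,-0.003],[-0.0005,-0.0699,0.072,0,0,-0.003],[-0.0005,-0.0699,0.075,0,0,-0.003],[-0.0005,-0.0699,0.075,0,0,-0.003]]]'
python3 - <<'E'
from meas import *
k=r.get_calibration("wrist"); p,d=r.snapshot("wrist"); cv2.imwrite("pics/w5.png",p)
W=cloud("wrist",d,k); s=r.sense()
rodfit(W,p,s["tool_pos"],s["tool_pos"][2]-21.7)
ps,ds=r.snapshot("side"); cv2.imwrite("pics/s5.png",cv2.resize(ps[190:340,190:340],None,fx=4,fy=4))
rel([548.7,208.5,76.7],0.1)
E
```

```text
time: 7.58
tool_pos: [549.0, 208.3, 84.9]
tcp_rot: [180.0, 0.0, 0.1]
ft_force: [0.3, -0.8, -1.2]
finger_gap: 15.2
 rod n 1142 y at tcp x 208.0 yaw 0.24 z 63.2 pitch(dz/dx) -0.04 rms 0.46
 x range 499.7 600.5
t 7.67 tcp [549.3 208.5  85.3] [ 1.7998e+02 -0.0000e+00  1.0000e-01] F [0.  0.2 0.6] gap 15.3 q [ 16.  12.  96.  -0.  72. 106.]
row [-0.0006  0.      0.0086] [ 0.0004 -0.     -0.0001]
```

View pics/w5.png

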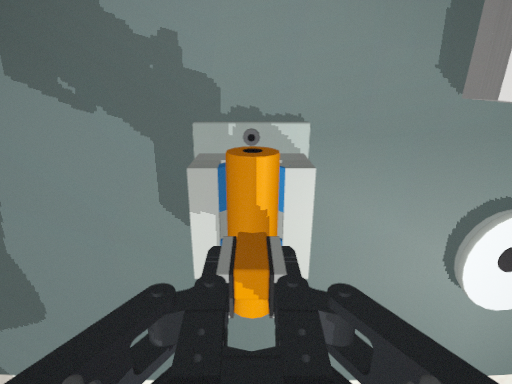

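View pics/s5.png

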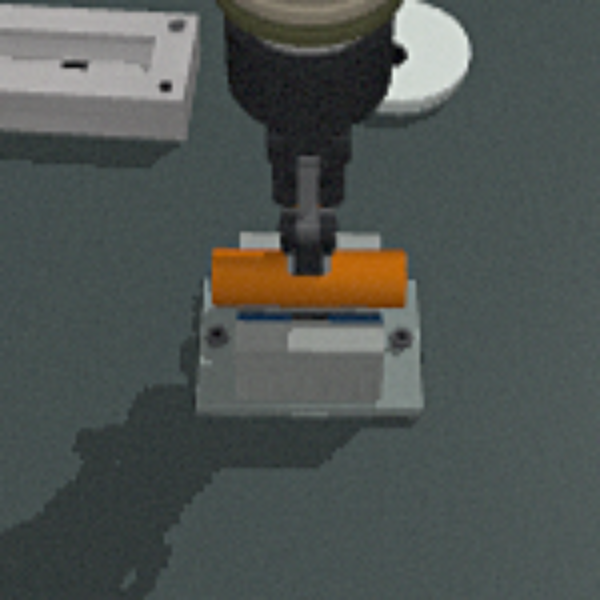

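Rod is aligned over the V: side crop shows overhangs of about 26 and 24 px, wrist view shows blue film evenly either side. Lowering gently.

```bash
python3 -m crank '[[[-0.0004,0,0.003,0,0,0],[-0.0004,0,0.005,0,0,0],[-0.0004,0,0.0065,0,0,0],[-0.0004,0,0.0075,0,0,0],[-0.0004,0,0.0075,0,0,0]]]'
python3 -c "
from h import *
rel([548.7,208.5,76.7],0.1)"
```

```text
time: 8.3
tool_pos: [548.8, 208.5, 77.7]
tcp_rot: [180.0, 0.0, 0.1]
ft_force: [0.0, 0.2, 0.2]
finger_gap: 15.1
t 8.3 tcp [548.8 208.5  77.7] [1.7997e+02 1.0000e-02 1.0000e-01] F [0.  0.2 0.2] gap 15.1 q [ 16.  13.  96.  -0.  71. 106.]
row [-0.0001  0.      0.001 ] [ 0.0005  0.0002 -0.    ]
```

```bash
python3 -m crank '[[[0,0,0.0004,0,0,0],[0,0,0.0008,0,0,0],[0,0,0.0008,0,0,0]]]'
python3 -c "
from h import *
rel([548.7,208.5,76.7],0.1)"
```

```text
time: 8.68
tool_pos: [548.8, 208.6, 77.0]
tcp_rot: [180.0, 0.0, 0.1]
ft_force: [-0.1, 0.4, -0.0]
finger_gap: 15.7
t 8.68 tcp [548.8 208.6  77. ] [1.7998e+02 0.0000e+00 1.0000e-01] F [-0.1  0.4 -0. ] gap 15.7 q [ 16.  13.  96.  -0.  71. 106.]
row [-0.0001  0.0001  0.0003] [ 0.0003  0.     -0.0001]
```

```bash
python3 -m crank '[[[0,0,0.0003,0,0,0],[0,0,0.0006,0,0,0],[0,0,0.0006,0,0,0]]]'
python3 -c "
from h import *
rel([548.7,208.5,76.7],0.1)"
```

```text
time: 9.05
tool_pos: [549.0, 208.8, 76.7]
tcp_rot: [180.0, -0.0, 0.1]
ft_force: [-1.5, 0.9, 2.4]
finger_gap: 15.2
t 9.05 tcp [549.  208.8  76.7] [ 1.8e+02 -3.0e-02  1.0e-01] F [-1.5  0.9  2.4] gap 15.2 q [ 16.  13.  96.  -0.  71. 106.]
row [-0.0003  0.0003  0.    ] [ 0.     -0.0005 -0.    ]
```

```bash
python3 -m crank '[[[0,0,0.0003,0,0,0],[0,0,0.0006,0,0,0],[0,0,0.0006,0,0,0]]]'
python3 -c "
from h import *
rel([548.7,208.5,76.7],0.1)"
```

```text
time: 9.43
tool_pos: [549.1, 208.9, 76.6]
tcp_rot: [-180.0, -0.0, 0.1]
ft_force: [-2.0, 0.5, 4.5]
finger_gap: 15.5
t 9.43 tcp [549.1 208.9  76.6] [-1.7999e+02 -4.0000e-02  1.1000e-01] F [-2.   0.5  4.5] gap 15.5 q [ 16.  13.  96.  -0.  71. 106.]
row [-0.0004  0.0004 -0.0001] [-0.0002 -0.0007  0.0001]
```

```bash
python3 -m crank '[[[0,0,0.0005,0,0,0],[0,0,0.0009,0,0,0],[0,0,0.0012,0,0,0],[0,0,0.0012,0,0,0],[0,0,0.0012,0,0,0]]]'
python3 - <<'E'
from meas import *
F=[]
for i in range(6):
    p,d=r.snapshot("wrist"); F.append(r.sense()["ft_force"])
print(np.round(F,1),np.mean(F,0))
k=r.get_calibration("wrist");W=cloud("wrist",d,k); s=r.sense()
rodfit(W,p,s["tool_pos"],s["tool_pos"][2]-21.7); print(s["wrist_torque"])
t=(W[...,2]>51)&(W[...,2]<57)&(abs(W[...,0]-548)<45)&(abs(W[...,1]-209)<42)&(cv2.cvtColor(p,cv2.COLOR_BGR2HSV)[...,1]<90)
cv2.imwrite("pics/w6.png",p)
q=W[t]; print("block x",np.percentile(q[:,0],[0,1,99,100]).round(1), "y",np.percentile(q[:,1],[0,1,99,100]).round(1))
ps,ds=r.snapshot("side"); cv2.imwrite("pics/s6.png",cv2.resize(ps[190:340,190:340],None,fx=4,fy=4))
rodfit(cloud("side",ds),ps,s["tool_pos"],s["tool_pos"][2]-21.7)
rel([548.7,208.5,76.7],0.1)
E
```

```text
time: 10.05
tool_pos: [549.2, 209.0, 76.5]
tcp_rot: [-180.0, -0.1, 0.1]
ft_force: [-5.7, -1.2, 11.9]
finger_gap: 15.7
[[-6.  -0.9 11.3]
 [-6.  -0.6 12. ]
 [-5.9 -0.5 12. ]
 [-5.8 -1.8 11.1]
 [-5.9 -0.6 10.9]
 [-6.3 -2.1 11.4]] [-5.97473811 -1.10382287 11.43629376]
 rod n 1002 y at tcp x 208.6 yaw 0.36 z 54.81 pitch(dz/dx) -0.03 rms 0.45
 x range 500.2 600.7
[-0.16971683  0.96916234  0.0118298 ]
block x [512.1 518.1 587.8 588.5] y [170.5 171.  246.1 246.5]
 rod n 222 y at tcp x 207.53 yaw -0.26 z 54.53 pitch(dz/dx) 0.65 rms 1.32
 x range 499.7 597.8
t 10.4 tcp [549.2 208.9  76.5] [-1.7999e+02 -5.0000e-02  1.1000e-01] F [-5.3 -0.3 10.4] gap 15.1 q [ 16.  13.  96.  -0.  71. 106.]
row [-0.0006  0.0004 -0.0002] [-0.0002 -0.0009  0.0002]
```

View pics/s6.png

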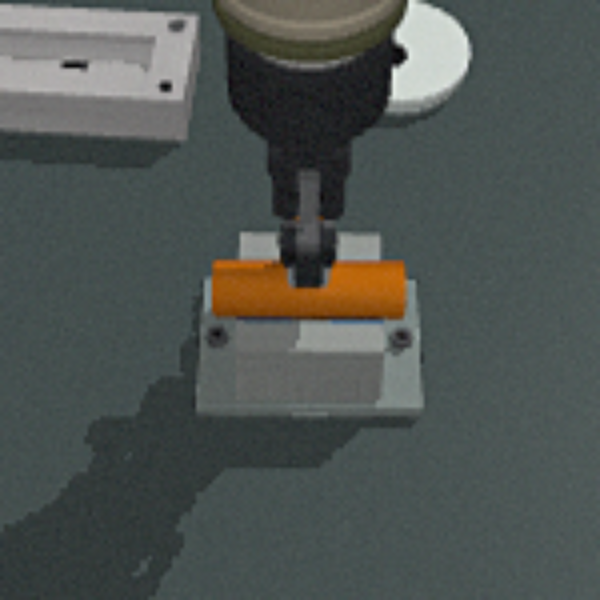

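View pics/w6.png

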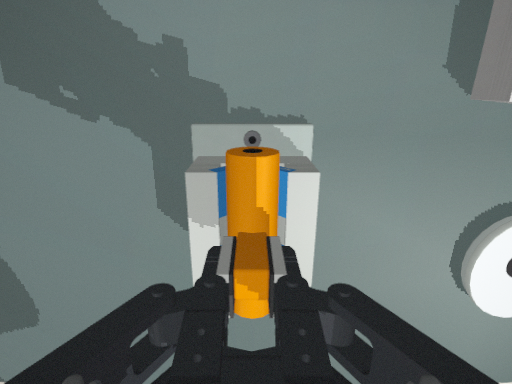

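Pressed with Fz ≈ 11 N, Fy ≈ -1 N, but there is an axial friction load Fx ≈ -6 N; I relieve it with a small -x setpoint shift.

```bash
python3 -m crank '[[[-0.0002,0,0.0011,0,0,0],[-0.0005,0,0.0011,0,0,0],[-0.0005,0,0.0011,0,0,0],[-0.0005,0,0.0011,0,0,0]]]'
python3 - <<'E'
from meas import *
F=[];P=[]
for i in range(5):
    p,d=r.snapshot("side"); s=r.sense(); F.append(s["ft_force"]);P.append(s["tool_pos"])
print(np.mean(F,0).round(1),np.std(F,0).round(1),np.mean(P,0).round(2),s["tcp_rot"],s["wrist_torque"],s["time"])
E
```

```text
time: 10.9
tool_pos: [549.2, 208.9, 76.5]
tcp_rot: [-180.0, -0.1, 0.1]
ft_force: [-3.0, -1.7, 10.0]
finger_gap: 15.1
[-3.1 -0.4  9.4] [0.3 0.6 0.2] [549.2  208.95  76.52] [-1.79984390e+02 -1.12429558e-01  1.08432785e-01] [-0.10354306  0.60023059  0.0192111 ] 11.15
```

```bash
python3 -m crank '[[[-0.0007,0,0.0012,0,0,0],[-0.001,0,0.0012,0,0,0],[-0.001,0,0.0012,0,0,0],[-0.001,0,0.0012,0,0,0]]]'
python3 - <<'E'
from meas import *
F=[];P=[]
for i in range(5):
    p,d=r.snapshot("wrist"); s=r.sense(); F.append(s["ft_force"]);P.append(s["tool_pos"])
print(np.mean(F,0).round(1),np.std(F,0).round(1),np.mean(P,0).round(2),s["tcp_rot"],s["wrist_torque"],s["time"])
k=r.get_calibration("wrist");W=cloud("wrist",d,k)
rodfit(W,p,s["tool_pos"],s["tool_pos"][2]-21.7)
vfit(W,p)
E
```

```text
time: 11.65
tool_pos: [549.2, 208.9, 76.5]
tcp_rot: [-180.0, -0.2, 0.1]
ft_force: [-0.9, -0.3, 6.2]
finger_gap: 15.5
[-0.8 -0.2  8.1] [0.5 0.4 0.4] [549.17 208.94  76.52] [-1.79977631e+02 -2.30797907e-01  1.06113770e-01] [-0.06230323  0.2868435  -0.01939138] 11.9
 rod n 964 y at tcp x 208.69 yaw 0.23 z 54.78 pitch(dz/dx) 0.18 rms 0.43
 x range 499.7 600.6
 planes 179 183 [ 0.003 -0.858  0.514] [-0.005  0.831  0.557] 0.42 0.41
 V root at x=548: [548.  209.5  24.3] yaw 0.29 pitch 0.11
  land 1 2787 54.2 [array([550.4, 237. ]), array([75.3, 19.1]), np.float64(0.1)] [512.8 227.5  51. ] [588.1 246.6  56.3]
  land -1 2859 54.1 [array([550.5, 180.3]), array([75.4, 19.5]), np.float64(0.2)] [512.8 170.4  51. ] [588.2 190.1  56.2]
```

Fx is now ~-1 N but the tool pitch crept to -0.23°; I take that out and restore ~10 N.

```bash
python3 -m crank '[[[-0.001,0,0.0013,0,-0.001,0],[-0.001,0,0.0014,0,-0.003,0],[-0.001,0,0.0014,0,-0.003,0],[-0.001,0,0.0014,0,-0.003,0]]]'
cat > chk.py <<'E'
from meas import *
F=[];P=[];T=[];A=[]
for i in range(6):
    p,d=r.snapshot("wrist"); s=r.sense(); F.append(s["ft_force"]);P.append(s["tool_pos"]);T.append(s["wrist_torque"]);A.append(s["tcp_rot"])
print(np.mean(F,0).round(1),np.std(F,0).round(1),np.mean(P,0).round(2),np.mean(A,0).round(2),np.mean(T,0).round(2),s["time"],s["finger_gap"])
k=r.get_calibration("wrist");W=cloud("wrist",d,k)
rodfit(W,p,s["tool_pos"],s["tool_pos"][2]-21.7)
E
python3 chk.py
```

```text
time: 12.4
tool_pos: [549.2, 208.9, 76.5]
tcp_rot: [-180.0, -0.2, 0.1]
ft_force: [-1.2, -0.8, 9.4]
finger_gap: 15.3
[-1.5 -1.2  9. ] [0.4 0.4 0.8] [549.18 208.94  76.52] [-1.7997e+02 -1.8000e-01  1.0000e-01] [-0.12  0.38  0.02] 12.7 15.21002734616014
 rod n 989 y at tcp x 208.66 yaw 0.21 z 54.77 pitch(dz/dx) 0.23 rms 0.44
 x range 499.8 600.7
```

Rod fit suggests +x end is ~0.2° high (load towards the -x lands). Correcting pitch further.

```bash
python3 -m crank '[[[-0.001,0,0.0014,0,-0.004,0],[-0.001,0,0.0014,0,-0.006,0],[-0.001,0,0.0014,0,-0.008,0],[-0.001,0,0.0014,0,-0.008,0],[-0.001,0,0.0014,0,-0.008,0]]]'
python3 chk.py
```

```text
time: 13.32
tool_pos: [549.1, 208.9, 76.5]
tcp_rot: [-180.0, 0.2, 0.1]
ft_force: [-2.5, -1.5, 9.6]
finger_gap: 15.3
[-2.5 -0.9  9.2] [0.5 0.6 0.2] [549.15 208.95  76.53] [-1.7996e+02  1.6000e-01  1.0000e-01] [-0.16  0.28  0.07] 13.625 15.322495286007738
 rod n 1001 y at tcp x 208.74 yaw 0.12 z 54.74 pitch(dz/dx) 0.14 rms 0.45
 x range 500.1 600.7
```

```bash
cat > chk2.py <<'E'
from meas import *
D=[];F=[];T=[]
for i in range(8):
    k=r.get_calibration("wrist"); p,d=r.snapshot("wrist"); D.append(d); s=r.sense(); F.append(s["ft_force"]);T.append(s["wrist_torque"])
D=np.array(D); d=np.where((D>0).all(0),D.mean(0),0).astype(np.float32)
print("noise",np.median(D.std(0)))
W=cloud("wrist",d,k); t=s["tool_pos"]
print(np.mean(F,0).round(2),np.mean(T,0).round(3),t.round(2),s["tcp_rot"].round(2),s["time"])
rodfit(W,p,t,t[2]-21.7)
S=cv2.cvtColor(p,cv2.COLOR_BGR2HSV)[...,1]; x,y,z=W[...,0],W[...,1],W[...,2]
m=(z>50)&(z<58)&(S<90)&(x>555)&(x<586)&(abs(y-209)>22)&(abs(y-209)<36)
m=cv2.erode(m.astype(np.uint8),np.ones((3,3)))>0
A=np.c_[x[m]-t[0],y[m]-209,np.ones(m.sum())]; c=np.linalg.lstsq(A,z[m],rcond=None)[0]
print("land plane pitch",np.degrees(c[0]).round(2),"roll",np.degrees(c[1]).round(2),"z",c[2].round(2),m.sum())
# crown line
c0=(abs(y-208.7)<4)&(x>t[0]+14)&(x<t[0]+47)&(z>60)
print("crown pitch",np.degrees(np.polyfit(x[c0],z[c0],1)[0]).round(2),c0.sum())
E
python3 chk2.py
```

```text
noise 0.5862012
[-2.45 -0.71  9.58] [-0.15   0.296  0.055] [549.16 208.93  76.53] [-1.7996e+02  1.6000e-01  1.0000e-01] 14.025
 rod n 913 y at tcp x 208.65 yaw 0.3 z 54.83 pitch(dz/dx) 0.09 rms 0.28
 x range 500.3 600.7
land plane pitch -0.04 roll 0.07 z 54.16 1551
crown pitch -0.09 872
```

Run:
```python
from h import *
s=r.sense(); print(s["ft_force"].round(1),s["qd"].round(1),s["time"])
print(r.hand_in())
s=r.sense(); print(s["ft_force"].round(1),s["time"])
```

```text
[-2.1 -1.3  9.1] [ 0.  -0.  -0.1  0.1 -0.1  0.1] 14.025
the job is handed in; nothing more can be done
None
the job is handed in; nothing more can be done
```

I lifted the amber casting out of the mould by its sprue and lowered it, sprue up, into the V. It was still gripped at 40 N and pressed down when I handed in at 14.0 s.

**Press:** The last averaged reading was Fz ≈ 9.6 N, and a single reading at hand-in gave 9.1 N. Fy was about -1 N, so both flanks share the load. An axial friction load of about -2.5 N remains, reduced from -6 N.

**Seating:** The wrist picture puts the rod parallel to the block to about 0.1° in pitch and yaw. Its axis is at about z = 54.8 mm, against 55 mm expected when seated. Two pitch estimates from the same picture disagreed slightly (+0.09° and -0.09°), which is within noise. During pressing, the +x end sat about 0.2° high with the load towards the -x end, and I corrected that.

**Centring:** The side view puts the rod about 0.8 mm off-centre towards +x along the block, and the wrist view between 0 and 0.8 mm. I left that as it was. The cameras disagreed by 1–3 mm in absolute position, so I placed it by comparing rod and block within the same picture.

**Bystanders:** The arm's path stayed well clear of the other mould half, dish, bottle and vial. I took no final picture to check them.

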